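# Clear a tack-up jig and hold a taper gauge snug in the root gap

## Robot

A 6-joint arm with a two-finger parallel gripper is mounted at the origin on a cart in front of the work surface, level with it; the furniture and walls round the work are solid. World frame = base frame: x ahead of the robot, y to its left, z up, the work surface at z = 0. Lengths are in mm, angles in rad, forces in N, time in s.
With the tool pointing down it reaches from about 350 to 975 mm from the base axis. Payload 17.4 kg.
Tool frame: the origin (TCP) lies on the centre line of the jaws, within the pads' length; the fingertips stand 22 mm ahead of it and the grasp point (between the pads) lies 3 mm ahead of it (robot.tcp_to_tips is the x of the fingertips in the tool frame, in mm); x points along the fingers, z is the direction in which the jaws open and shut, and the axes are right-handed (so a half turn about x gives the same grasp; the last joint's range is limited). The gripper opens to 85 mm and grips with 20 to 120 N. Pads are 22 mm wide; open, the fingers measure 114 mm over their backs; the gripper's body (76 mm by 85 mm) begins 54 mm behind the grasp point. The pads swing forward as they close: fully open they stand 13 mm farther back than shut.
Start: joints at [-1.278, 0.116, 1.442, -0, 1.584, -0.038], TCP at [219.231, -638.413, 253.303] pointing down, gripper open.
Joint ranges: [-2.83, 2.83], [-0.83, 2.19], [0.07, 2.5], [-1.14, 4.28], [0.01, 3], [-2.97, 2.97]. Speed limits (rad/s): [1.89, 1.89, 2.22, 3.14, 3.14, 3.14].

## Interface

Orientations are given as a unit quaternion [x, y, z, w].
In Python, from plant import robot gives the robot as it stands. Calls block until the motion is done:
- robot.move_ptp(position, orientation): joint-space move of the TCP to a pose.
- robot.movel(position, ori=None, speed=150, threshold=None): straight line of the TCP; ori=None keeps the orientation; speed is the mean speed in mm/s. With threshold (N) it stops when the force on the tool has changed by that much, and returns True; else False.
- robot.set_joints(angles): joint-space move.
- robot.release() and robot.clamp(effort=None): open the fingers fully, or close them until they stop; effort is the grip in N (None keeps the last).
- robot.dwell(seconds).
- robot.solve_ik(position, orientation): joint angles nearest the present ones, or None.
- robot.observe(): the state.
- robot.camera(name): name is "scene" or "top" or "wrist"; returns a dict with "image" (400x640x3 uint8, blue, green, red), "z_map" (400x640 float32, mm along the optical axis (not along the pixel's ray), 0 where there is no reading), "vfov" (degrees; the focal length in pixels is half the picture's height over the tangent of half this angle, whatever the lens; pixels are square), "cx", "cy" (the principal point, pixels), "extrinsics" (4x4, takes a point from world to camera coordinates). Camera axes: x right, y up, looking along -z (the intrinsics and any distortion apply to the point x, -y, -z); pixel columns grow to the right and rows downward; lengths in mm; the calibration is good to about 2 mm. The wrist camera is an equidistant fisheye: a pixel r from the principal point sees the ray r / f radians off the axis. A picture is of the moment at which its call begins.
A pose or a line that the arm cannot do raises robot.MotionError and nothing moves.
- robot.sign_off(): hands the job in, once; it reports no verdict.
Trained networks look in a picture, given as the dict that the camera call returned (one of the last four; its "shot" number tells which), for a name from the list of things; names that differ only in an ending like _2 or _b are one class to them, and where a whole thing is asked for, a point or a joint stands for the part that bears it (a point fixed in the world has none). Each returns a list of dicts, best first, with "conf" (0 to 1); they miss things now and then, are a little off and sometimes report something else, mostly with a low value. They report only what shows in the picture. A call takes as long as a camera call.
- robot.masks_of(thing, picture): "mask" (400x640 bool, what is visible of it) and "extent" ([left, top, width, height] in pixels, round what is visible of it).
- robot.pinpoint(thing, picture): "xy" ([column, row] in pixels: a listed point, or the origin of a listed thing).
The state is a dict: "time": time; "joints": joint angles; "dq": joint speeds; "joint_torque": joint torques, N m; "position": TCP position; "ee_rot": TCP orientation; "ft_force": force on the tool from outside, world axes, zero at the start; "moment": the same for the moment, N m; "opening": finger opening in mm.
Only numpy, scipy, OpenCV 4.12 (cv2) and the standard library are available. Lean on these libraries where they do the work, as an engineer would, in place of code of your own. Each camera call takes 0.05 s, during which the arm holds its last target.

## Task

Get this butt joint ready for tacking: take the spent bar off the joint and drop it in the green scrap tray, then draw the orange-handled taper gauge out of its wooden block. Slide its blade straight down into the gap between the two plates, flats against the plate edges, until it drags snugly on both plates and the sprung right-hand plate has just begun to give, about a millimetre or two and never forced wide. Finish there, still gripping the gauge at that depth so that the tack can be made, and leave the other things on the table where they are.

Things in the scene. Friction and masses are not known exactly. Their poses are not given: they have to be found in the camera images.
- jig: Blue tack-up jig with a dark 170 x 220 mm base, fixed to the table. Origin on the table under the joint; x along the joint (away from the robot at yaw 0), y to its left, z up. Two steel plates, each 130 mm along the joint, 60 mm wide, 10 mm thick, lie level on rails; their tops are 58 mm and the base's top 8 mm above the table; nothing is in the gap down to the base. Strap clamps at y over 50 mm and a plunger block at y under -98 mm reach up to 20 mm above the plates.
- plate_left: Left-hand plate, clamped to the jig, rigid. Axes as the jig's.
- left_edge (a point): Middle of the left plate's edge on the gap, 4 mm below the plate's top (54 mm above the table), where a bevel that widens the mouth 2.3 mm each side ends and the upright root face begins. Axes as the jig's. The root gap (left edge minus right edge along the jig's y) differs from start to start, 3.5 to 6.5 mm.
- plate_right: Right-hand plate, free to slide along the jig's y, pushed to the left (towards the left plate) by two springs. Axes as the jig's.
- right_edge (a point): The same point on the right plate's edge on the gap, 4 mm below its top.
- pusher (a joint): How far the right plate has been pushed away from the left plate, off its stop, in m: 0 at rest on the stop, growing as the gap opens, at most 0.010. The springs press with 4 N at the stop and 0.5 N more for each mm.
- spent_bar_centre (a point): Centre of the spent bar, a dark rusty flat bar 16 x 110 x 8 mm (x, y, z; its long side is its own y), 0.1 kg, lying flat along the joint over the gap.
- scrap_tray: Green open sheet-metal scrap tray, fixed, 130 x 160 mm (x, y), walls 3 mm thick and 50 mm high, a little flat scrap on its floor. Origin at the centre of its underside on the table.
- gauge_block: Wooden block, fixed, 96 x 64 x 66 mm (x, y, z), origin at the centre of its underside. The gauge stands in its slot at x = -20 mm, 21 x 13 mm, right through; a black punch stands at x = +28 mm and reaches 50 mm above the block.
- gauge: Taper gauge, 0.16 kg, 110 mm long in all. Its origin is the middle of the blade's tip; z runs up from the tip to the handle, y across the blade's thickness, x across its width (18 mm). Blade: a steel wedge 50 mm long, 2 mm thick at the tip and growing evenly on both sides to 10 mm at the top. Then a shoulder 30 x 18 x 5 mm that rests on the block, then the handle.
- gauge_handle (a point): Centre of the gauge's orange handle, 24 x 14 x 55 mm (x, y, z), to be gripped across its 14 mm thickness (y); it lies 82.5 mm above the blade's tip. Axes as the gauge's.
- gauge_tip (a point): Middle of the gauge blade's tip. Axes as the gauge's.
- magnet: Red triangular welding magnet, 70 x 70 x 16 mm, a bystander.
- tin: Grey tin 74 mm wide, 69 mm high, a bystander.
- bolt: M16 bolt, 81 mm long, a bystander.
- nozzle: Brass-coloured gas nozzle, 21 x 68 x 21 mm, a bystander.
- tube: Rusty square tube offcut, 30 x 75 x 30 mm, a bystander.

How it is judged (in metres and radians):
On the way, in this order (a step that is already met when the one before it is completed fails the run):
1. the spent bar lies in the scrap tray, let go (x of spent_bar_centre in the frame of scrap_tray between -0.06 and 0.06 m and y of spent_bar_centre in the frame of scrap_tray between -0.075 and 0.075 m and z of spent_bar_centre in the frame of scrap_tray below 0.022 m and contact force between the fingers and spent_bar below 0.1 N), for 0.2 s.
2. the gauge is gripped and drawn up out of its block (height (world z) of gauge_tip above 0.07 m and contact force between the fingers and gauge above 2 N), for 0.1 s.
At the end, for the whole second after the job is handed in: Spent bar on the tray's floor. Gauge still gripped, at rest, upright (0.12 rad) and square (0.15 rad) in the gap, tip 8 mm or more below the plate tops, clear of the jig, pressing over 0.8 N on both plates (under 25 N on the left); right plate 0.4 to 3.5 mm off its stop (x of spent_bar_centre in the frame of scrap_tray between -0.06 and 0.06 m and y of spent_bar_centre in the frame of scrap_tray between -0.075 and 0.075 m and z of spent_bar_centre in the frame of scrap_tray below 0.022 m and value of joint pusher between 0.0004 and 0.0035 m and contact force between gauge and plate_left between 0.8 and 25 N and contact force between gauge and plate_right above 0.8 N and z of gauge_tip in the frame of jig between 0.01 and 0.05 m and x of gauge_tip in the frame of jig between -0.056 and 0.056 m and angle between gauge_tip's own z axis and vertical below 0.12 rad and angle between the y axis of gauge and the y axis of jig, either way round below 0.15 rad and linear speed of gauge below 0.01 m/s and contact force between the fingers and gauge above 2 N); the arm keeps its last pose, push and grip.
It fails at once if the joint is forced wide: the right plate is pushed more than 6 mm off its stop (value of joint pusher above 0.006 m).
It fails at once if a bystander is moved more than 30 mm (distance of any of magnet, tin, bolt, nozzle, tube from where it was at the start of the episode above 0.03 m).
It also fails if it takes over 67 s, if anything falls off the work surface, if the arm or the gripper's body presses on something with over 40 N, if the wrist force passes 120 N, or if a joint passes its speed limit or range.

## Working session

There is one attempt and no reset: what is moved stays moved. The work goes in short steps, each a Python script; the robot and the scene stay as the last script left them, time stands still between calls to the robot, and variables do not carry over. Pictures are saved under pics/ and viewed, and the job is handed in when it is done.

```bash
ls; mkdir -p pics; cat > h.py <<'E'
import numpy as np, cv2
from plant import robot
def unproj(pic,u,v,z=None,d=None,fish=False):
    """world point of pixel; z: intersect with world plane z ; d: depth along axis"""
    f=200/np.tan(np.radians(pic["vfov"]/2)); E=np.array(pic["extrinsics"]); R=E[:3,:3]; t=E[:3,3]
    x=(u-pic["cx"]); y=(v-pic["cy"])
    if fish:
        r=np.hypot(x,y); th=r/f; s=np.tan(th)/max(r,1e-9); ray=np.array([x*s,-y*s,-1.])
    else: ray=np.array([x/f,-y/f,-1.])
    c=-R.T@t; w=R.T@ray
    if z is not None: return c+w*(z-c[2])/w[2]
    if d is None: d=pic["z_map"][int(round(v)),int(round(u))]
    return c+w*d
def proj(pic,P,fish=False):
    f=200/np.tan(np.radians(pic["vfov"]/2)); E=np.array(pic["extrinsics"]); p=E[:3,:3]@np.asarray(P,float)+E[:3,3]
    x,y,z=p[0],-p[1],-p[2]
    if fish:
        r=np.hypot(x,y); th=np.arctan2(r,z); s=f*th/max(r,1e-9); return np.array([pic["cx"]+x*s,pic["cy"]+y*s])
    return np.array([pic["cx"]+f*x/z,pic["cy"]+f*y/z])
E
cat > a.py <<'E'
from h import *
for n in ["scene","top","wrist"]:
    p=robot.camera(n); cv2.imwrite(f"pics/a_{n}.png",p["image"]); np.save(f"pics/a_{n}.npy",p,allow_pickle=True)
    print(n,p["vfov"],p["cx"],p["cy"],p.get("shot"), {k:v for k,v in p.items() if k not in("image","z_map","extrinsics","vfov","cx","cy")}); print(np.round(p["extrinsics"],3).tolist())
    for t in ["jig","left_edge","right_edge","spent_bar_centre","scrap_tray","gauge_block","gauge","gauge_handle","gauge_tip","plate_left","plate_right"]:
        r=robot.pinpoint(t,p); print(t,[(np.round(q["xy"],1).tolist(),round(q["conf"],2)) for q in r[:2]])
print(robot.observe())
E
python3 a.py
```

```text
pics
scene 48.8424298312173 314.3039492631946 208.38852073147396 1 {'shot': 1}
[[-0.983, 0.183, -0.0, 529.443], [-0.151, -0.812, 0.564, 67.205], [0.103, 0.554, 0.826, -1321.283], [0.0, 0.0, 0.0, 1.0]]
jig [([313.6, 204.4], 0.81), ([315.9, 204.3], 0.42)]
left_edge [([314.0, 192.8], 0.74)]
right_edge []
spent_bar_centre [([313.3, 189.0], 0.81)]
scrap_tray [([337.8, 124.9], 0.78)]
gauge_block [([291.5, 111.7], 0.61), ([284.7, 137.4], 0.56)]
gauge [([296.2, 134.4], 0.47)]
gauge_handle [([292.5, 110.4], 0.69)]
gauge_tip [([314.5, 205.1], 0.61)]
plate_left [([312.7, 204.8], 0.72)]
plate_right [([315.7, 193.4], 0.25)]
top 55.94089730176385 317.0645457927525 199.7615607293697 2 {'shot': 2}
[[0.018, -1.0, 0.015, 18.654], [0.984, 0.02, 0.175, -559.419], [-0.175, 0.012, 0.984, -1102.219], [0.0, 0.0, 0.0, 1.0]]
jig [([339.9, 206.1], 0.97), ([253.6, 163.9], 0.36)]
left_edge [([337.0, 203.9], 0.87)]
right_edge [([340.1, 207.9], 0.67)]
spent_bar_centre [([341.6, 205.8], 0.55)]
scrap_tray [([434.2, 252.7], 0.66)]
gauge_block [([424.5, 196.6], 0.66), ([343.0, 205.1], 0.61)]
gauge [([426.7, 204.6], 0.
[... 434 characters left out ...]
uge_tip []
plate_left []
plate_right []
{'time': 1.8, 'joints': array([-1.27779767e+00,  1.15995596e-01,  1.44158638e+00, -1.81352390e-05,
        1.58400800e+00, -3.77651457e-02]), 'dq': array([-0.00082958,  0.00057584, -0.00109941, -0.00049804, -0.00142412,
        0.00067637]), 'joint_torque': array([-1.09902917e-04, -7.31733155e+01, -6.32636333e+01, -4.83521490e-05,
        6.22606349e-04,  1.89222573e-05]), 'position': array([ 219.22810781, -638.41535656,  253.31456698]), 'ee_rot': array([ 0.41085768,  0.57549542, -0.41086898,  0.57548907]), 'ft_force': array([-0.17003596,  0.14063516, -0.10698891]), 'moment': array([-0.01432945, -0.01935127, -0.02380185]), 'opening': 85.73854597694456}
```

View pics/a_scene.png

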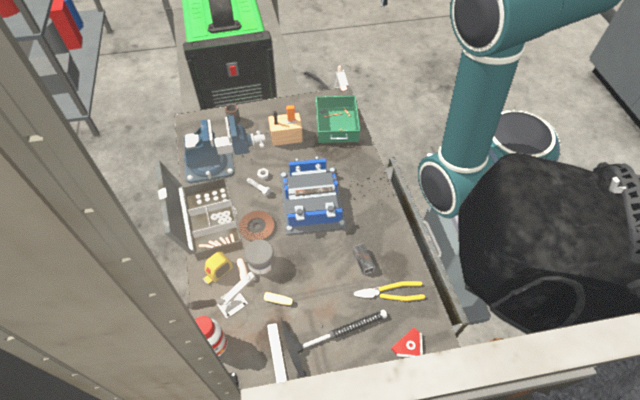

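View pics/a_top.png

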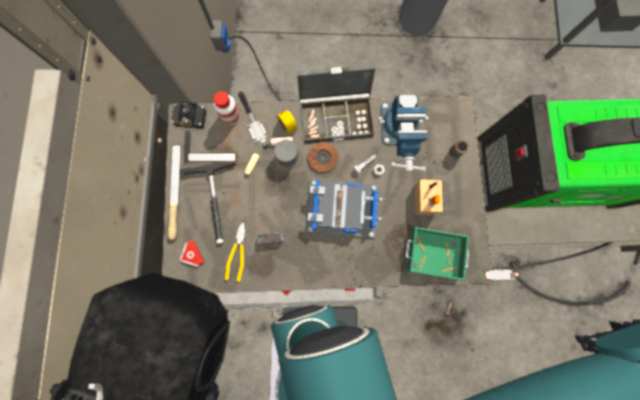

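The scene view shows the jig at (313,200), the tray at (337,120) and the gauge block at (287,127). In the top view they are at (343,208), (437,253) and (430,197). I'll work out positions from these, then look closer with the wrist camera.

```bash
cat > b.py <<'E'
from h import *
p=np.load("pics/a_top.npy",allow_pickle=True).item(); s=np.load("pics/a_scene.npy",allow_pickle=True).item()
for n,u,v,z in [("jig",342,206,58),("bar",341,206,66),("tray",437,253,0),("blocktop",430,197,66),("handle",435,200,150)]:
    print(n,unproj(p,u,v,z=z).round(0), unproj(p,u,v).round(0))
for n,u,v,z in [("jig",313,190,58),("tray",338,124,0),("handle",291,110,130)]:
    print(n,unproj(s,u,v,z=z).round(0), unproj(s,u,v).round(0))
im=p["image"][140:300,280:500]; cv2.imwrite("pics/a_topc.png",cv2.resize(im,None,fx=3.6,fy=3.6,interpolation=cv2.INTER_CUBIC))
# wrist cam pose in tool frame
w=np.load("pics/a_wrist.npy",allow_pickle=True).item(); E=w["extrinsics"]; from scipy.spatial.transform import Rotation as Ro
o=robot.observe(); R=Ro.from_quat(o["ee_rot"]).as_matrix(); print(R.round(3)); c=-E[:3,:3].T@E[:3,3]; print(c, R.T@(c-o["position"]), (R.T@(-E[2,:3])).round(3),robot.tcp_to_tips)
E
python3 b.py
```

```text
jig [540. -46.  58.] [539. -46.  61.]
bar [538. -43.  66.] [539. -43.  65.]
tray [ 406. -349.    0.] [ 406. -348.    4.]
blocktop [ 572. -312.   66.] [ 571. -312.   68.]
handle [ 547. -299.  150.] [ 552. -309.  121.]
jig [535. -40.  58.] [536. -33.  68.]
tray [ 396. -337.    0.] [ 394. -342.   -5.]
handle [ 555. -293.  130.] [ 553. -307.  117.]
[[-0.     0.946  0.325]
 [-0.     0.325 -0.946]
 [-1.    -0.     0.   ]]
[ 297.60272359 -611.24945771  373.1144278 ] [-119.80137275   82.94664977   -0.23976772] [ 0.946 -0.325 -0.   ] 22.0
```

View pics/a_topc.png

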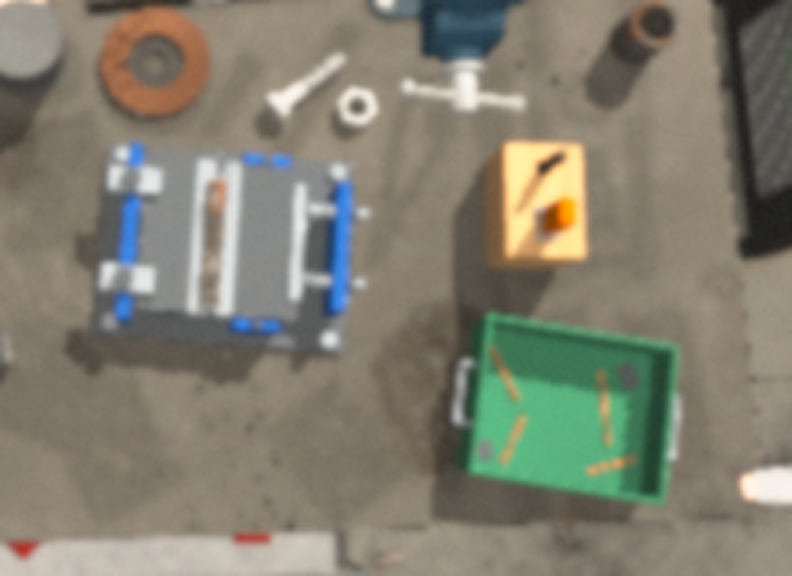

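```bash
cat >> h.py <<'E'
from scipy.spatial.transform import Rotation as Ro
def down(yaw,sgn=1):
    """tool x down, tool z (jaws) along sgn*(y axis of a frame with this yaw)"""
    z=sgn*np.array([-np.sin(yaw),np.cos(yaw),0]); x=np.array([0,0,-1.]); y=np.cross(z,x)
    return Ro.from_matrix(np.c_[x,y,z]).as_quat()
def shot(n,name,save=True):
    p=robot.camera(n); cv2.imwrite(f"pics/{name}.png",p["image"]); np.save(f"pics/{name}.npy",p,allow_pickle=True); return p
E
cat > c.py <<'E'
from h import *
for s in (1,-1):
    print(s, robot.solve_ik([535,-43,230],down(-.08,s)), robot.solve_ik([550,-305,120],down(-.05,s)))
robot.move_ptp([535,-43,230],down(-.08,-1))
p=shot("wrist","w1")
for t in ["jig","left_edge","right_edge","spent_bar_centre","plate_left","plate_right"]:
    r=robot.pinpoint(t,p); print(t,[(np.round(q["xy"],1).tolist(),round(q["conf"],2)) for q in r[:2]])
print(robot.observe()["time"])
E
python3 c.py
```

```text
1 [-1.27729662e-01 -1.80845233e-01  1.76891691e+00 -4.44089210e-16
  1.55352098e+00 -1.61852599e+00] [-5.46883907e-01  8.35441222e-02  1.69568791e+00 -4.44089210e-16
  1.36236062e+00 -2.06768023e+00]
-1 [-1.27729662e-01 -1.80845233e-01  1.76891691e+00 -4.44089210e-16
  1.55352098e+00  1.52306666e+00] [-5.46883907e-01  8.35441222e-02  1.69568791e+00 -4.44089210e-16
  1.36236062e+00  1.07391242e+00]
jig [([314.1, 163.2], 0.67)]
left_edge [([304.4, 172.9], 0.68), ([159.4, 40.3], 0.6)]
right_edge [([314.2, 174.4], 0.68)]
spent_bar_centre [([311.3, 180.7], 0.79), ([570.0, 156.6], 0.3)]
plate_left [([312.3, 162.8], 0.9), ([308.1, 181.2], 0.4)]
plate_right [([315.6, 161.0], 0.57)]
4.55
```

View pics/w1.png

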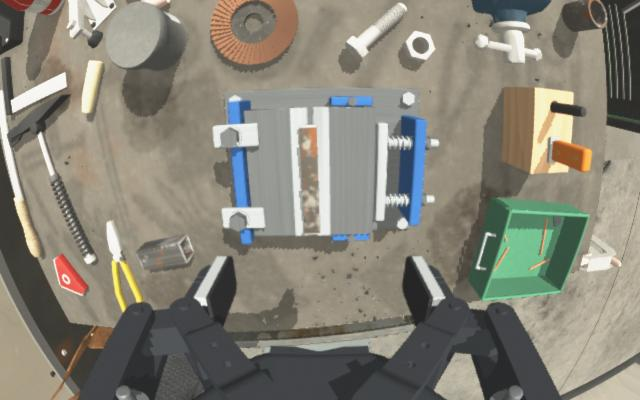

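The wrist view shows the bar from (308,126) to (311,234), the plates with a white bevel on each side, the clamps at (236,134) and (240,218), the gauge block at (540,135) and the tray at (530,248). Next I'll fit the bar, plates, tray and block.

```bash
cat > d.py <<'E'
from h import *
p=shot("wrist","w1")
def rect(t,z):
    r=robot.masks_of(t,p)
    if not r: print(t,"none");return
    m=r[0]["mask"]; c=max(cv2.findContours(m.astype(np.uint8),cv2.RETR_EXTERNAL,cv2.CHAIN_APPROX_NONE)[0],key=cv2.contourArea)[:,0]
    P=np.array([unproj(p,u,v,z=z,fish=True)[:2] for u,v in c],np.float32)
    b=cv2.minAreaRect(P); print(t,round(r[0]["conf"],2),r[0]["extent"],np.round(b[0],1),np.round(b[1],1),round(b[2],1))
rect("spent_bar_centre",66); rect("plate_left",58); rect("plate_right",58); rect("scrap_tray",50); rect("gauge_block",66); rect("gauge_handle",110);rect("jig",8)
for n,u,v,z in [("bar top",308,126,66),("bar bot",311,234,66),("hndl",572,155,126),("clampL1",236,134,78),("clampL2",240,218,78),
 ("tray c",530,248,0),("tray rim TL",497,198,50),("TR",587,210,50),("BL",473,298,50),("BR",565,292,50),("block TL",504,87,66),("TR",573,92,66),("BL",503,160,66),("BR",574,172,66)]:
    print(n,unproj(p,u,v,z=z,fish=True).round(0),unproj(p,u,v,fish=True).round(0))
im=p["image"]
cv2.imwrite("pics/w1c.png",np.hstack([cv2.resize(im[70:250,210:440],None,fx=3.2,fy=3.2,interpolation=2)]))
cv2.imwrite("pics/w1d.png",cv2.resize(im[80:310,460:610],None,fx=2.6,fy=2.6,interpolation=2))
E
python3 d.py
```

```text
spent_bar_centre 0.79 [296.2, 126.6, 21.0, 108.3] [536.9 -34.6] [ 17.4 108.5] 88.5
plate_left 0.83 [245.6, 107.8, 62.8, 126.2] [544.1  -3.2] [ 59.4 130.9] 85.7
plate_right 0.62 [310.9, 108.0, 62.6, 125.0] [540.3 -68.8] [ 59.6 130.4] 87.5
scrap_tray 0.71 [468.8, 200.3, 120.3, 100.4] [ 412.8 -323.3] [198.1 147.4] 81.3
gauge_block 0.78 [497.7, 86.7, 87.2, 86.3] [ 578.7 -303. ] [133.5  96. ] 87.7
gauge_handle 0.97 [546.5, 138.4, 47.2, 35.5] [ 560.6 -300.9] [77.7 27.7] 76.7
jig 0.75 [215.0, 86.9, 226.3, 158.2] [533.5 -52.1] [261.7 186.6] 87.1
bar top [590. -37.  66.] [590. -37.  65.]
bar bot [482. -31.  66.] [450. -26.  -1.]
hndl [ 564. -286.  126.] [ 560. -306.  107.]
clampL1 [590.  27.  78.] [590.  28.  77.]
clampL2 [509.  36.  78.] [510.  36.  78.]
tray c [ 390. -358.    0.] [ 390. -357.    1.]
tray rim TL [ 498. -246.   50.] [ 479. -278.    2.]
TR [ 466. -419.   50.] [ 441. -480.    0.]
BL [ 357. -235.   50.] [618. -50. 350.]
BR [ 325. -420.   50.] [ -508. -1473.  -802.]
block TL [ 624. -238.   66.] [ 625. -281.    1.]
TR [ 625. -344.   66.] [ 626. -345.   66.]
BL [ 547. -239.   66.] [ 531. -281.    3.]
BR [ 529. -357.   66.] [ 507. -429.   -1.]
```

View pics/w1c.png

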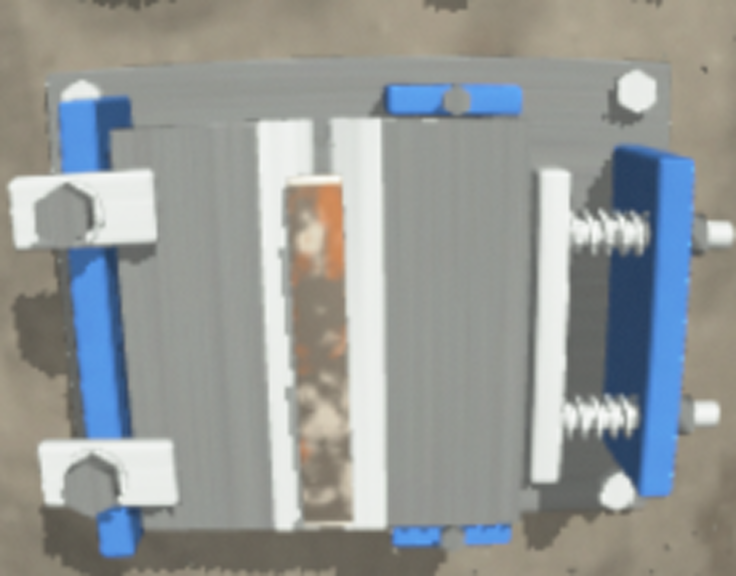

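View pics/w1d.png

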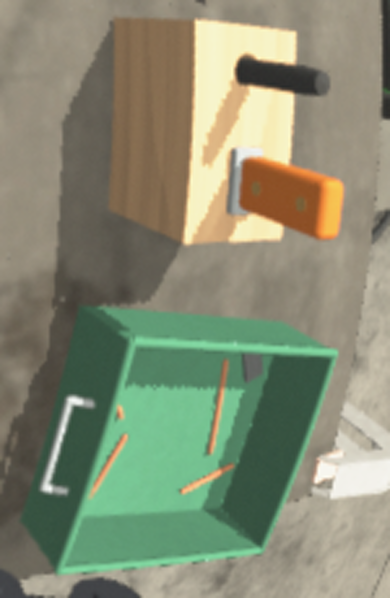

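```bash
cat > e.py <<'E'
from h import *
p=np.load("pics/w1.npy",allow_pickle=True).item()
for u,v in [(222,262),(210,290),(205,295),(418,262),(226,258),(233,262)]:
    print(u,v,unproj(p,u,v,fish=True).round(0))
print(robot.observe()["position"])
E
python3 e.py
```

```text
222 262 [549.   1. 230.]
210 290 [549.  -1. 253.]
205 295 [549.   1. 256.]
418 262 [541. -90. 230.]
226 258 [549.  -0. 227.]
233 262 [543.  -1. 220.]
[534.98886667 -42.99959232 229.97881205]
```

```bash
cat > f.py <<'E'
from h import *
p=np.load("pics/a_top.npy",allow_pickle=True).item()
c=np.array([unproj(p,280+u/3.6,140+v/3.6,z=50)[:2] for u,v in [(490,315),(680,345),(663,503),(468,470)]])
print(c.round(0),c.mean(0),cv2.minAreaRect(c.astype(np.float32)))
# robot moves: grasp bar
o=down(-.05,-1); g=np.array([541,-35.])
robot.movel([*g,130],o,speed=200)
p=shot("wrist","w2")
r=robot.masks_of("spent_bar_centre",p); print([q["conf"] for q in r])
m=r[0]["mask"]; ct=max(cv2.findContours(m.astype(np.uint8),cv2.RETR_EXTERNAL,cv2.CHAIN_APPROX_NONE)[0],key=cv2.contourArea)[:,0]
P=np.array([unproj(p,u,v,z=66,fish=True)[:2] for u,v in ct],np.float32); print(cv2.minAreaRect(P))
E
python3 f.py
```

```text
[[ 480. -272.]
 [ 458. -431.]
 [ 327. -410.]
 [ 351. -250.]] [ 403.95279931 -341.00076243] ((404.37420654296875, -340.78387451171875), (163.6822052001953, 131.9010467529297), 81.54539489746094)
[0.71]
((537.1661987304688, -34.86439514160156), (16.356212615966797, 110.32134246826172), 87.39564514160156)
```

View pics/w2.png

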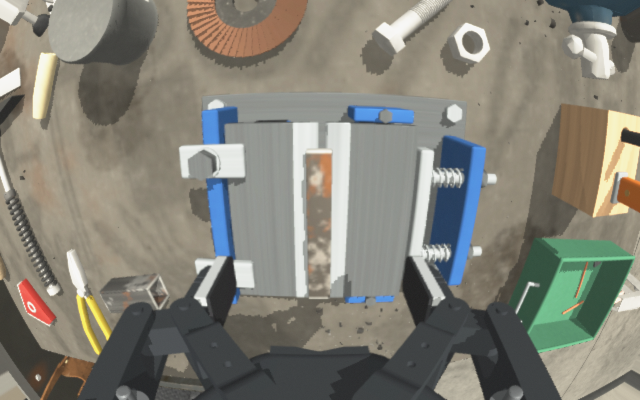

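The bar is centred at (537,-35) with yaw about -2.6°. The fingers fit between the two left straps. I'll grasp it now.

```bash
cat > g.py <<'E'
from h import *
o=down(-.05,-1)
f0=robot.observe()["ft_force"]
print(robot.movel([540,-35,82.5],o,speed=100,threshold=12))
print(robot.observe()["position"])
robot.clamp(60); s=robot.observe(); print(s["opening"],s["ft_force"]-f0)
robot.movel([540,-35,170],speed=150)
s=robot.observe(); print(s["opening"],s["ft_force"]-f0,s["time"])
p=shot("wrist","w3")
for yaw in (-.16+.785,-.16-.785):
  for sg in (1,-1): print(yaw,sg,robot.solve_ik([404,-341,150],down(yaw,sg)))
E
python3 g.py
```

```text
False
[540.2049881  -35.04707034  82.88396037]
13.171072134678115 [-0.20847573  0.87196348  4.25668544]
13.651931536176734 [ 1.0548968   0.54276889 -1.35703346] 7.7167
0.625 1 [-0.74928765 -0.15934114  1.88112584  0.          1.41980795 -2.94508398]
0.625 -1 [-7.49287654e-01 -1.59341138e-01  1.88112584e+00 -4.44089210e-16
  1.41980795e+00  1.96508673e-01]
-0.9450000000000001 1 [-7.49287654e-01 -1.59341138e-01  1.88112584e+00 -4.44089210e-16
  1.41980795e+00 -1.37508398e+00]
-0.9450000000000001 -1 [-7.49287654e-01 -1.59341138e-01  1.88112584e+00 -4.44089210e-16
  1.41980795e+00  1.76650867e+00]
```

View pics/w3.png

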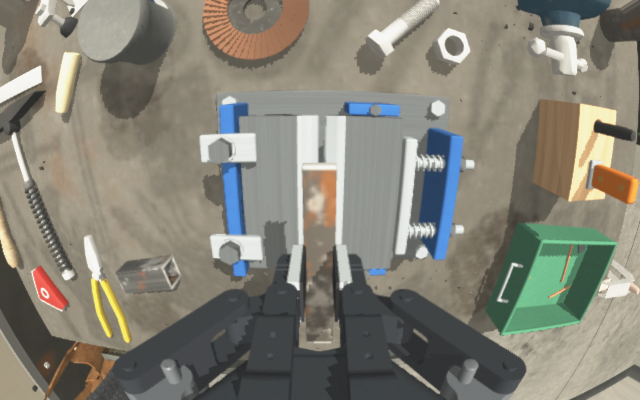

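```bash
cat > k.py <<'E'
from h import *
o=down(-.945,-1)
robot.move_ptp([404,-341,190],o)
print(robot.movel([404,-341,45],o,speed=150,threshold=15), robot.observe()["position"])
robot.release(); s=robot.observe(); print(s["opening"],s["time"])
robot.movel([404,-341,190],o,speed=200)
p=shot("wrist","w4"); r=robot.pinpoint("spent_bar_centre",p); print(r, [unproj(p,*q["xy"],fish=True).round(0) for q in r[:1]])
E
python3 k.py
```

```text
False [ 404.41392127 -341.29604124   45.95333585]
85.76404394701227 10.8417
[{'xy': [317.4, 183.0], 'conf': 0.89}, {'xy': [177.0, 116.1], 'conf': 0.4}] [array([ 402., -337.,   12.])]
```

View pics/w4.png

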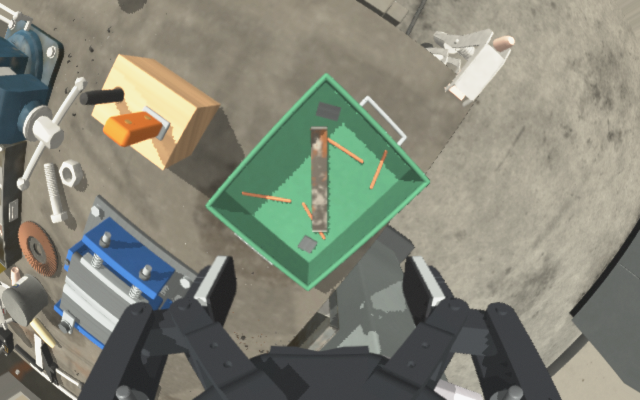

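The bar lies flat on the tray floor at (318,180), its top about 12 mm above the table. Next is the gauge.

```bash
cat > l.py <<'E'
from h import *
robot.move_ptp([558,-306,230],down(-.05,-1))
p=shot("wrist","w5")
for t in ["gauge_handle","gauge_block","gauge"]:
    r=robot.pinpoint(t,p); print(t,[(np.round(q["xy"],1).tolist(),round(q["conf"],2)) for q in r[:2]])
r=robot.masks_of("gauge_handle",p)[0]; m=r["mask"]; print(r["extent"],r["conf"])
v,u=np.nonzero(m); P=np.array([unproj(p,a,b,fish=True) for a,b in zip(u,v)]); 
zs=P[:,2]; print(np.percentile(zs,[5,50,95]))
T=P[(zs>115)&(zs<140)]; print(len(T),np.median(T,0),cv2.minAreaRect(T[:,:2].astype(np.float32)))
im=p["image"]; cv2.imwrite("pics/w5c.png",cv2.resize(im[60:300,200:440],None,fx=2.5,fy=2.5,interpolation=2))
r=robot.masks_of("gauge_block",p)[0]; v,u=np.nonzero(r["mask"]); P=np.array([unproj(p,a,b,fish=True) for a,b in zip(u,v)]); T=P[abs(P[:,2]-66)<4]; print(cv2.minAreaRect(T[:,:2].astype(np.float32)))
E
python3 l.py
```

```text
gauge_handle [([328.6, 195.0], 0.88)]
gauge_block [([323.5, 149.0], 0.96)]
gauge [([327.6, 169.7], 0.67)]
[318.3, 169.8, 22.9, 52.1] 0.58
[ 69.01173141 122.56630702 125.82665017]
529 [ 560.02993157 -313.29452578  124.65997968] ((558.0308227539062, -313.31890869140625), (13.454730033874512, 24.373666763305664), 87.20397186279297)
((577.5565795898438, -313.44757080078125), (63.99920654296875, 96.59355926513672), 89.36709594726562)
```

View pics/w5.png

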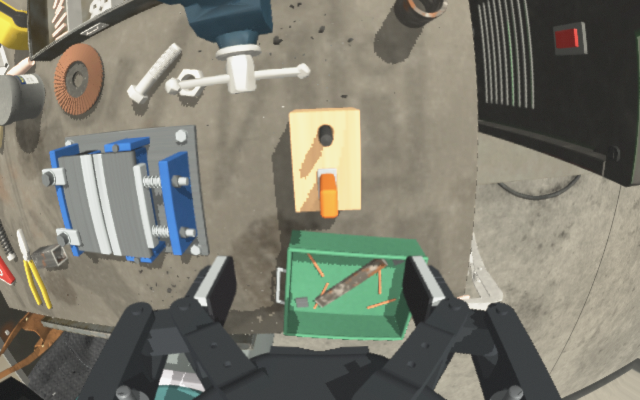

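View pics/w5c.png

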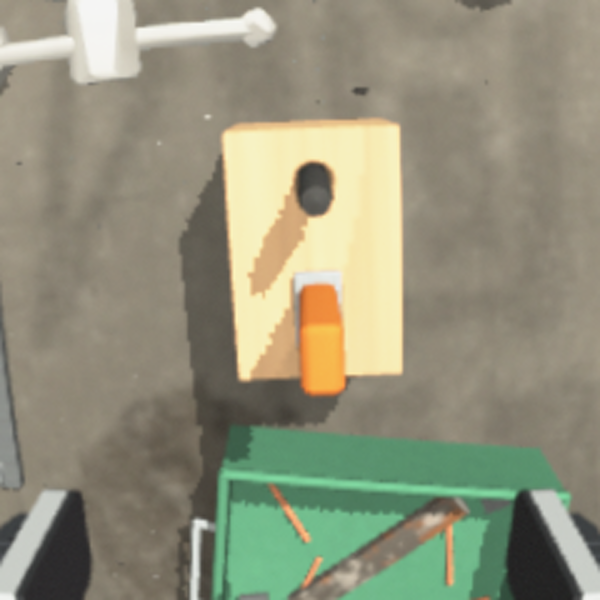

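```bash
cat > m.py <<'E'
from h import *
o=down(-.02,-1)
f0=robot.observe()["ft_force"]
robot.movel([558,-313.3,150],o,speed=180)
print(robot.movel([558,-313.3,101.5],o,speed=100,threshold=15), robot.observe()["position"])
robot.clamp(80); s=robot.observe(); print(s["opening"],s["ft_force"]-f0)
print(robot.movel([558,-313.3,195],speed=100,threshold=25))
s=robot.observe(); print(s["position"],s["opening"],s["ft_force"]-f0,s["time"])
shot("wrist","w6");shot("scene","s6")
E
python3 m.py
```

```text
False [ 558.13497894 -313.33976596  101.72137404]
12.959698383376473 [0.45342919 0.87164532 2.59917396]
False
[ 557.76587709 -313.16450448  194.0853922 ] 13.19021451495497 [-0.52618114  1.06633569 -3.10876781] 15.7833
```

View pics/w6.png

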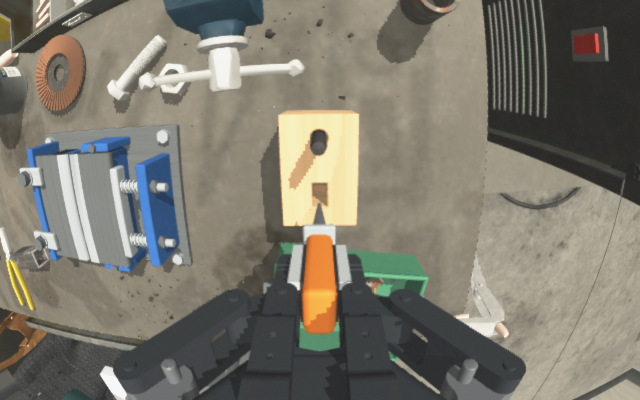

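The gauge is in the grip, with the blade at (319,215) and the empty slot at (319,190). Next I'll carry it above the joint and check the tip against the gap.

```bash
cat > n.py <<'E'
from h import *
robot.move_ptp([542,-36.3,195],down(-.055,-1))
p=shot("wrist","w7")
def mask(t):
    r=robot.masks_of(t,p); 
    if not r: print(t,"none"); return None
    print(t,r[0]["conf"],r[0]["extent"]); return r[0]["mask"]
for t in ["plate_left","plate_right"]:
    m=mask(t)
    if m is None: continue
    v,u=np.nonzero(m); P=np.array([unproj(p,a,b,fish=True) for a,b in zip(u,v)]); T=P[abs(P[:,2]-58)<3]
    c=max(cv2.findContours(m.astype(np.uint8),cv2.RETR_EXTERNAL,cv2.CHAIN_APPROX_NONE)[0],key=cv2.contourArea)[:,0]
    Q=np.array([unproj(p,a,b,z=58,fish=True)[:2] for a,b in c],np.float32)
    print(t,np.median(P[:,2]),cv2.minAreaRect(T[:,:2].astype(np.float32)),cv2.minAreaRect(Q))
for t in ["left_edge","right_edge","gauge_tip","gauge_handle","jig"]:
    r=robot.pinpoint(t,p); print(t,[(np.round(q["xy"],1).tolist(),round(q["conf"],2)) for q in r[:2]],[unproj(p,*q["xy"],z={'gauge_tip':109.5,'jig':0,'gauge_handle':192}.get(t,54),fish=True).round(1) for q in r[:1]])
s=robot.observe(); print(s["position"],s["time"])
print("pred tip px",proj(p,s["position"]-[0,0,85.5],fish=True))
im=p["image"]; cv2.imwrite("pics/w7c.png",cv2.resize(im[80:300,210:430],None,fx=2.7,fy=2.7,interpolation=2))
E
python3 n.py
```

```text
plate_left 0.71 [245.9, 117.7, 69.6, 136.2]
plate_left 57.284631077347285 ((543.7652587890625, -3.686725616455078), (60.162349700927734, 130.25662231445312), 86.34722900390625) ((544.6971435546875, -3.8762779235839844), (59.82457733154297, 129.75282287597656), 86.6595458984375)
plate_right 0.91 [321.9, 118.1, 68.0, 140.6]
plate_right 57.26976097618149 ((539.7549438476562, -68.82620239257812), (59.94319534301758, 131.14340209960938), 86.99585723876953) ((540.06494140625, -68.21772003173828), (60.55840301513672, 130.82615661621094), 86.86258697509766)
left_edge [([314.2, 190.8], 0.69)] [array([541.9, -32.9,  54. ])]
right_edge [([318.8, 190.9], 0.63)] [array([541.5, -37. ,  54. ])]
gauge_tip [([316.8, 211.2], 0.58), ([320.9, 174.2], 0.2)] [array([544.2, -35.7, 109.5])]
gauge_handle [([320.2, 278.4], 0.9)] [array([542.4, -37.8, 192. ])]
jig [([319.0, 175.0], 0.79), ([154.4, 38.2], 0.29)] [array([541.8, -37.2,   0. ])]
[542.04309332 -36.68230609 194.88384795] 17.3583
pred tip px [318.29649097 213.89793524]
```

View pics/w7c.png

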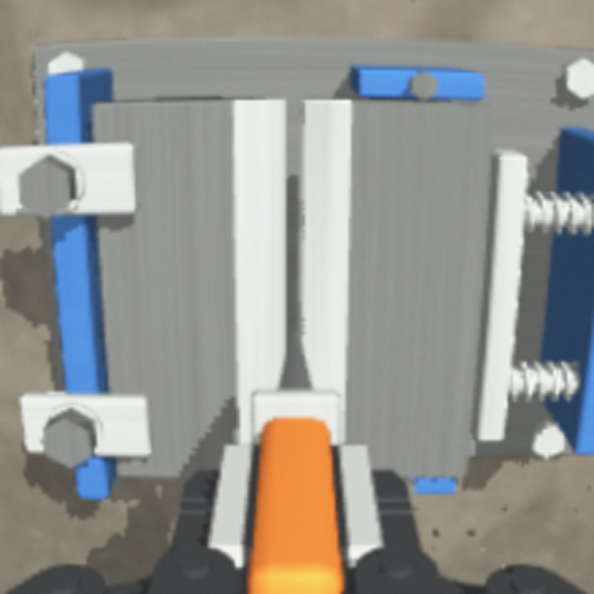

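```bash
cat > q.py <<'E'
from h import *
p=np.load("pics/w7.npy",allow_pickle=True).item(); im=p["image"]
c=cv2.resize(im[110:260,285:350],None,fx=8,fy=4,interpolation=cv2.INTER_NEAREST); cv2.imwrite("pics/w7z.png",c)
g=im.sum(2)//3
for r in range(120,232,8): print(r,g[r,304:332].tolist())
E
python3 q.py
```

```text
120 [234, 234, 236, 236, 236, 235, 232, 231, 232, 229, 221, 203, 157, 147, 147, 147, 145, 144, 153, 205, 217, 217, 217, 218, 218, 218, 217, 217]
128 [234, 234, 235, 236, 236, 234, 231, 230, 231, 229, 220, 202, 158, 151, 149, 149, 151, 160, 187, 213, 218, 218, 218, 219, 219, 218, 217, 219]
136 [233, 235, 236, 236, 235, 234, 231, 230, 231, 229, 220, 199, 155, 147, 147, 148, 150, 163, 189, 214, 219, 219, 219, 219, 219, 219, 218, 220]
144 [233, 234, 235, 235, 235, 233, 231, 229, 231, 227, 219, 198, 151, 137, 135, 136, 144, 163, 191, 215, 219, 220, 220, 221, 220, 220, 219, 222]
152 [233, 234, 234, 235, 234, 233, 230, 228, 230, 226, 218, 191, 112, 95, 94, 99, 123, 162, 193, 217, 221, 220, 220, 221, 222, 221, 220, 223]
160 [233, 234, 234, 234, 234, 232, 230, 228, 230, 227, 217, 189, 111, 96, 95, 98, 113, 137, 157, 213, 222, 222, 222, 222, 223, 221, 222, 225]
168 [232, 233, 234, 234, 233, 232, 229, 228, 230, 227, 217, 188, 113, 97, 96, 100, 126, 160, 177, 217, 224, 222, 222, 224, 223, 223, 224, 227]
176 [232, 233, 233, 233, 232, 230, 229, 227, 229, 226, 217, 187, 111, 95, 95, 100, 125, 167, 
[... 213 characters left out ...]
232, 231, 229, 228, 227, 229, 226, 216, 186, 110, 96, 97, 101, 118, 156, 204, 222, 226, 224, 224, 227, 227, 227, 228, 230]
200 [231, 231, 233, 232, 230, 229, 228, 228, 229, 225, 215, 186, 111, 97, 97, 102, 119, 146, 181, 219, 226, 225, 225, 228, 228, 229, 229, 230]
208 [230, 230, 232, 231, 230, 229, 228, 227, 229, 225, 215, 186, 113, 100, 103, 106, 115, 137, 188, 220, 227, 227, 227, 228, 229, 230, 229, 230]
216 [230, 229, 231, 231, 228, 228, 228, 228, 229, 218, 176, 117, 102, 105, 106, 109, 111, 112, 116, 142, 203, 225, 228, 229, 230, 231, 230, 231]
224 [210, 202, 207, 209, 209, 207, 207, 204, 183, 164, 156, 155, 155, 155, 156, 159, 159, 160, 162, 162, 164, 178, 197, 209, 210, 212, 212, 213]
```

View pics/w7z.png

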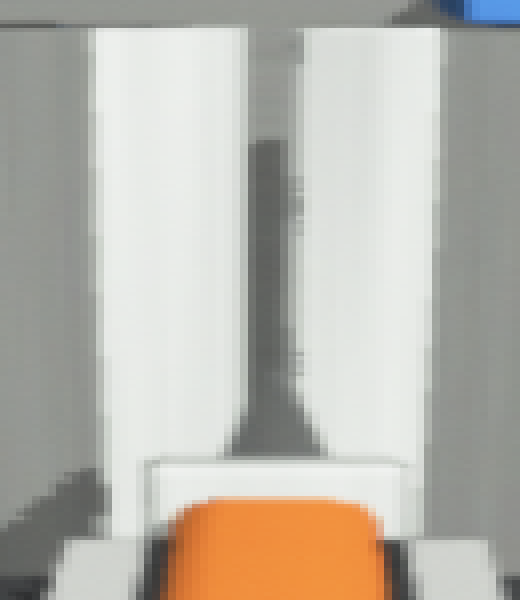

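The gap centre is at about column 318 and the blade at about 318.5, so they line up laterally within roughly half a millimetre. I'll go down in steps, watching the lateral force in jig axes.

```bash
cat >> h.py <<'E'
YJ=-.058; EX=np.array([np.cos(YJ),np.sin(YJ),0]); EY=np.array([-np.sin(YJ),np.cos(YJ),0]); OFF=85.7
def F(n=4):
    a=[]
    for i in range(n): a.append(robot.observe()["ft_force"]); robot.dwell(.03)
    f=np.mean(a,0); return np.array([f@EX,f@EY,f[2]])
E
cat > r.py <<'E'
from h import *
o=down(YJ,-1)
c=np.array([542,-36.2])
robot.movel([*c,165],o,speed=100); robot.dwell(.3)
f0=F(8); np.save("f0.npy",f0); print("f0",f0)
for tz in [60,56,52,48]:
    hit=robot.movel([*c,tz+OFF],o,speed=40,threshold=8); s=robot.observe()
    print(tz,hit,(F()-f0).round(2),s["position"].round(2),s["opening"].__round__(2))
    if hit: break
p=shot("wrist","w8"); print(robot.observe()["time"])
cv2.imwrite("pics/w8c.png",cv2.resize(p["image"][90:280,230:410],None,fx=3,fy=3,interpolation=2))
E
python3 r.py
```

```text
f0 [ 0.04451559  0.20957297 -2.12195517]
60 False [0.03 0.05 0.24] [542.02 -36.18 145.69] 13.26
56 False [ 0.29 -0.45 -0.  ] [541.87 -36.19 141.4 ] 12.94
52 False [-0.34 -0.43  0.56] [541.85 -36.18 137.32] 13.13
48 False [-0.44 -0.18 -0.19] [541.86 -36.18 133.32] 13.01
20.3417
```

View pics/w8c.png

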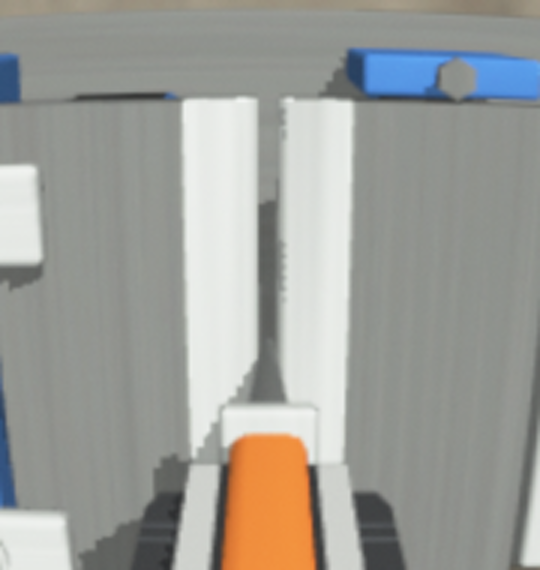

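The tip is in the mouth at (267,390) in the crop and nothing has touched yet. I'll continue in 1.5 mm steps, correcting sideways by force.

```bash
cat > t.py <<'E'
from h import *
o=down(YJ,-1); f0=np.load("f0.npy")
c=np.array([542,-36.2]); lg=[]
for tz in np.arange(46.5,33,-1.5):
    hit=robot.movel([*c,tz+OFF],o,speed=15,threshold=10); s=robot.observe(); f=F(5)-f0
    print(tz,hit,f.round(2),s["position"].round(2))
    if hit or abs(f[1])>2.0 or f[2]>2.5: break
np.save("c.npy",[*c,tz]); p=shot("wrist","w9"); print(robot.observe()["time"])
E
python3 t.py
```

```text
46.5 False [-0.1  -0.01  0.3 ] [541.94 -36.19 132.07]
45.0 False [ 0.11 -0.22 -0.09] [541.93 -36.21 130.55]
43.5 False [ 0.05 -0.38  0.31] [541.93 -36.19 129.04]
42.0 False [-0.11 -0.24 -0.18] [541.93 -36.19 127.54]
40.5 False [ 0.13 -0.09  0.29] [541.97 -36.2  126.08]
39.0 False [0.06 0.04 0.26] [541.95 -36.18 124.56]
37.5 False [ 0.23  1.13 -0.21] [541.95 -36.15 123.07]
36.0 False [ 0.98  1.92 -0.74] [542.03 -36.11 121.63]
34.5 False [1.23 2.69 1.03] [542.09 -36.15 120.26]
24.1417
```

```bash
cat > u.py <<'E'
from h import *
o=down(YJ,-1); f0=np.load("f0.npy"); c=np.load("c.npy"); tz=c[2]
for i in range(8):
    c[:2]+=0.2*EY[:2]
    robot.movel([*c[:2],tz+OFF],o,speed=5); s=robot.observe(); f=F(5)-f0
    print(i,f.round(2),s["position"].round(2))
    if f[1]<-1.5: break
np.save("c.npy",c); print(robot.observe()["time"])
E
python3 u.py
```

```text
0 [1.69 1.17 1.55] [542.07 -36.08 120.25]
1 [ 2.   -0.79  2.07] [542.04 -35.95 120.25]
2 [ 1.52 -3.56  2.34] [542.05 -35.81 120.25]
25.3917
```

```bash
cat > v.py <<'E'
from h import *
import sys
o=down(YJ,-1); f0=np.load("f0.npy"); c=np.load("c.npy"); tz=c[2]
c[:2]-=0.25*EY[:2]
for z in np.arange(tz-1.25,tz-6.3,-1.25):
    robot.movel([*c[:2],z+OFF],o,speed=10,threshold=15); s=robot.observe(); f=F(5)-f0
    print(z,f.round(2),s["position"].round(2),s["opening"].round(2),c[1].round(2))
    c[:2]+=np.clip(0.06*f[1],-.15,.15)*EY[:2]
    c[2]=z
    if f[2]>20 or abs(f[1])>10: break
np.save("c.npy",c); print(robot.observe()["time"])
p=shot("wrist","w10")
cv2.imwrite("pics/w10c.png",cv2.resize(p["image"][90:280,230:410],None,fx=3,fy=3,interpolation=2))
E
python3 v.py
```

```text
Traceback (most recent call last):
  File "v.py", line 7, in <module>
    print(z,f.round(2),s["position"].round(2),s["opening"].round(2),c[1].round(2))
                                              ^^^^^^^^^^^^^^^^^^
AttributeError: 'float' object has no attribute 'round'
```

One step ran before the print error. I'll resume from there.

```bash
sed -i 's/s\["opening"\].round(2),//; s/np.arange(tz-1.25,/np.arange(tz-1.25,/' v.py; python3 v.py
```

```text
33.25 [ 0.4  -3.6   7.28] [542.14 -35.87 119.19] -35.85
32.0 [ 0.69 -3.43  7.37] [542.12 -36.01 117.9 ] -36.0
30.75 [ 1.37 -2.65  7.22] [542.09 -36.1  116.55] -36.15
29.5 [ 1.09 -2.51  6.53] [542.02 -36.26 115.21] -36.3
28.25 [ 1.98 -1.71  5.86] [541.97 -36.4  113.89] -36.45
28.0167
```

View pics/w10c.png

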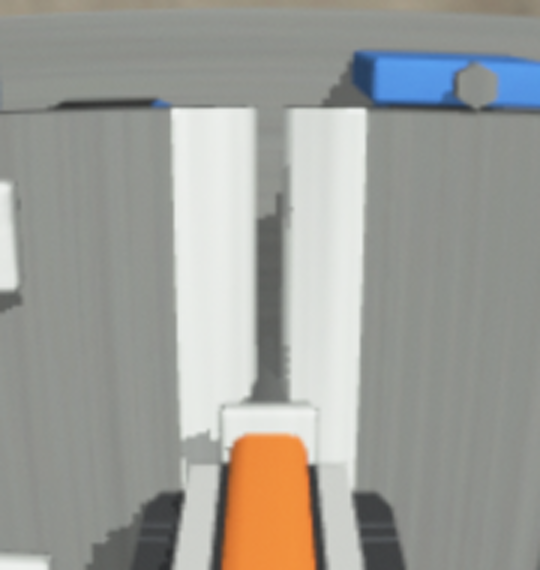

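Fz has levelled off at about 7 N, so the right plate should be moving. To check, I'll compare the spacing of the paint lines on the two plates before (w8) and now.

```bash
cat > w.py <<'E'
from h import *
import sys
def prof(name,xs=range(566,600,2)):
    p=np.load(f"pics/{name}.npy",allow_pickle=True).item(); g=cv2.cvtColor(p["image"],cv2.COLOR_BGR2GRAY).astype(np.float32)
    ys=np.arange(-32,32,.1); acc=0
    for x in xs:
        base=np.array([542,-36.2,58])+EX*(x-542)
        px=np.array([proj(p,base+EY*y,fish=True) for y in ys],np.float32)
        acc=acc+cv2.remap(g,px[None,:,0],px[None,:,1],cv2.INTER_LINEAR)[0]
    acc=cv2.GaussianBlur((acc/len(xs))[None],(0,0),4)[0]; d=np.gradient(acc)
    # right grey->white, white->gap, gap->white, white->grey (increasing y)
    out=[]
    from scipy.signal import find_peaks
    pk,_=find_peaks(abs(d),height=.6,distance=8); 
    return [(round(ys[i],2),round(float(d[i]),1)) for i in pk]
for n in sys.argv[1:]: print(n,prof(n))
E
python3 w.py w7 w8 w9 w10
```

```text
w7 [(np.float64(-17.9), 4.7), (np.float64(-3.4), -3.4), (np.float64(2.2), 5.9), (np.float64(18.3), -4.2)]
w8 [(np.float64(-17.8), 5.1), (np.float64(-3.1), -3.9), (np.float64(2.3), 6.8), (np.float64(18.2), -5.0)]
w9 [(np.float64(-18.0), 5.5), (np.float64(-3.0), -3.8), (np.float64(2.2), 6.9), (np.float64(18.2), -5.6)]
w10 [(np.float64(-18.8), 5.6), (np.float64(-4.3), -3.9), (np.float64(2.3), 6.0), (np.float64(18.1), -5.7)]
```

The paint lines have spread by about 0.8 mm and the root edges by about 1.3 mm, which agrees with roughly 1 mm from the wedge depth. I'll go about 4 mm deeper, to roughly 1.5 mm.

```bash
cat > x.py <<'E'
from h import *
o=down(YJ,-1); f0=np.load("f0.npy"); c=np.load("c.npy")
for z in (27,25.7,24.4,24.4):
    c[:2]+=np.clip(0.06*(F(3)-f0)[1],-.15,.15)*EY[:2]
    robot.movel([*c[:2],z+OFF],o,speed=10,threshold=15); s=robot.observe(); f=F(5)-f0
    print(z,f.round(2),s["position"].round(2),s["opening"],c[1].round(2)); c[2]=z
np.save("c.npy",c); robot.dwell(.5)
s=robot.observe(); print(s["time"],(F()-f0).round(2),Ro.from_quat(s["ee_rot"]).as_matrix()[:,0].round(3))
p=shot("wrist","w11"); cv2.imwrite("pics/w11c.png",cv2.resize(p["image"][90:280,230:410],None,fx=3,fy=3,interpolation=2))
for t in ["left_edge","right_edge","gauge_tip"]:
    r=robot.pinpoint(t,p); print(t,[(np.round(q["xy"],1).tolist(),round(q["conf"],2),unproj(p,*q["xy"],z=54,fish=True).round(1)) for q in r[:1]])
p=shot("top","t11")
p=shot("scene","s11"); r=robot.pinpoint("spent_bar_centre",p);print([(q["conf"],unproj(p,*q["xy"]).round(0)) for q in r[:2]])
cv2.imwrite("pics/s11c.png",cv2.resize(p["image"][70:270,220:400],None,fx=3,fy=3,interpolation=2))
E
python3 x.py; python3 w.py w9 w11
```

```text
27 [ 1.39 -0.13  4.35] [541.91 -36.56 112.58] 13.207108319610171 -36.65
25.7 [ 0.87 -0.27  5.38] [541.95 -36.66 111.36] 13.356874473230876 -36.62
24.4 [ 1.09 -1.38  6.2 ] [542.   -36.73 110.13] 12.920332802138804 -36.66
24.4 [ 1.2  -1.04  6.42] [542.   -36.75 110.15] 13.148378728181257 -36.75
30.725 [ 1.24 -0.8   6.71] [ 0.  0. -1.]
left_edge [([310.6, 228.7], 0.96, array([544. , -31.7,  54. ]))]
right_edge [([324.7, 231.6], 0.71, array([541.5, -40.4,  54. ]))]
gauge_tip [([316.7, 209.3], 0.92, array([556.8, -36.3,  54. ]))]
[]
w9 [(np.float64(-18.0), 5.5), (np.float64(-3.0), -3.8), (np.float64(2.2), 6.9), (np.float64(18.2), -5.6)]
w11 [(np.float64(-19.4), 5.5), (np.float64(-5.0), -3.7), (np.float64(-4.0), -3.5), (np.float64(2.2), 6.7), (np.float64(18.1), -5.6)]
```

```bash
python3 - <<'E'
import cv2,numpy as np
a=cv2.imread("pics/w11.png");b=cv2.resize(cv2.imread("pics/s11c.png"),(360,400));cv2.imwrite("pics/f11.png",np.hstack([a[:, 100:540],b]))
E
```

```text
(no output)
```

View pics/f11.png

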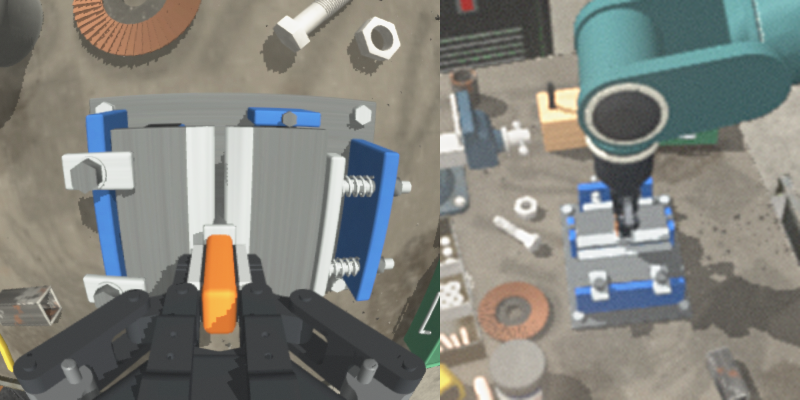

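Paint-line spacing has grown by 1.35 mm from rest. The lateral force is nearly balanced (Fy about -1 N), so both plates are loaded about equally. Handing in now.

```bash
python3 -c "
from h import *
robot.sign_off(); s=robot.observe(); print(s['time'],s['opening'],(F()-np.load('f0.npy')).round(2))"
```

```text
the job is handed in; nothing more can be done
the job is handed in; nothing more can be done
```

The joint is ready for tacking: the spent bar is in the scrap tray, and the gauge is gripped in the gap, pressing on both plates. I handed the job in at about 31 s of the 67 s allowed. The hand-in gives no verdict.

- **Spent bar:** it lies flat on the tray floor, well inside the walls, with its top about 12 mm above the table. That check was made just after the drop. The final scene picture couldn't confirm it because the arm hid the tray.
- **Gauge depth:** I took the gauge from its block at mid-handle and lowered it upright and square to the joint. Its tip stopped about 24 mm above the table, 34 mm below the plate tops.
- **Plate movement:** the paint lines on the two plates are 1.35 mm farther apart than at rest. The wedge depth suggests about 1.6 mm, so the two agree roughly. Both are well inside the 0.4 to 3.5 mm limit.
- **Forces:** the net sideways force is about -1 N and the upward force about 6.5 N. This points to both plates pressing about equally, roughly 5 N each. That figure is inferred, since the two contacts can't be measured separately.
- **Bystanders:** the arm touched none of them that I could see. I did not measure their positions again at the end.

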